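# Tare the bench scale with the short tin on its pan

### The arm

A 6-joint arm with a two-finger parallel gripper is mounted at the origin on the work surface. World frame = base frame: x ahead of the robot, y to its left, z up, the work surface at z = 0. Lengths are in m, angles in rad, forces in N, time in s.
With the tool pointing down it reaches from about 0.3 to 0.825 m from the base axis. Payload 5.4 kg.
Tool frame: the origin (TCP) lies midway between the tips of the shut fingers; the grasp point (between the pads) lies 19 mm behind it; z points along the fingers, y is the direction in which the jaws open and shut (so a half turn about z gives the same grasp; the last joint's range is limited). The gripper opens to 92 mm and grips with 3 to 60 N. Pads are 20 mm wide; open, the fingers measure 128 mm over their backs; the gripper's body (75 mm by 189 mm) begins 69 mm behind the grasp point.
Start: joints at [1.024, 0.158, 1.597, -0, 1.386, -0.21], TCP at [0.19, 0.543, 0.19] pointing down, gripper open.
Joint ranges: [-2.91, 2.91], [-0.94, 2.29], [0.18, 2.7], [-1.29, 4.43], [0.17, 2.64], [-3, 3]. Speed limits (rad/s): [2.57, 2.57, 3.14, 3.14, 3.14, 3.14].

### API

Orientations are given as a unit quaternion [x, y, z, w].
In Python, from workcell import * gives the robot as it stands.
- The arm moves only by the shell command python3 -m handwheel 'ROWS'. ROWS is JSON, a list of rows, each a list of 3 entries, a list of its own where there are three numbers: the opening, from -1 (shut) to 1 (fully open), then the shift along the world's x, y, z in mm, then the turn, a rotation vector about the world's x, y, z in rad. A call has 1 to 5 rows; each row is the pose to reach, as a shift and turn from the pose commanded when the call began; what a row does not reach only later rows make up. A row lasts 1/8 s, in which the tool goes at most 62.5 mm and 10.7 degrees, less where a joint would pass 70% of its speed; a pose out of reach is approached as far as the arm can. A call with a gripper value outside its range is refused whole. The fingers move at their own pace and stop on an object; the grip force is fixed at half the most. Time passes only in rows, so rows that repeat a pose let the fingers close. It gives the time, the measured TCP pose, the force and the opening at its end, in the units of the state.
- state(): the state, without advancing time (a new reading comes with each control period).
- snapshot(name): name is "side" or "top" or "wrist"; returns a dict with "pixels" (384x512x3 uint8, blue, green, red), "fx", "fy", "cx", "cy" (pixels), "camera_from_world" (4x4, takes a point from world to camera coordinates). Camera axes: x right, y down, z forward; pixel columns grow to the right and rows downward; lengths in m; the calibration is good to about 2 mm. A picture is of the moment at which its call begins. There is no depth.
- sign_off(): hands the job in, once; it reports no verdict.
Trained networks look in a picture, given as the dict that the camera call returned (one of the last four; its "shot" number tells which), for a name from the list of things; names that differ only in an ending like _2 or _b are one class to them, and where a whole thing is asked for, a point or a joint stands for the part that bears it (a point fixed in the world has none). Each returns a list of dicts, best first, with "conf" (0 to 1); they miss things now and then, are a little off and sometimes report something else, mostly with a low value. They report only what shows in the picture. A call takes as long as a camera call. They do not tell look-alikes from the thing itself.
- search_frame(query, picture): "location" ([x, y, z] in m, in world coordinates, good to about 4 mm: the middle of the surface that is visible of it).
- pinpoint(query, picture): "location" ([x, y, z] in m, in world coordinates, good to about 4 mm: a listed point, or the origin of a listed thing).
The state is a dict: "time": time; "q": joint angles; "qd": joint speeds; "tau": joint torques, N m; "tcp_pos": TCP position; "tool_rot": TCP orientation; "ft_force": force on the tool from outside, world axes, zero at the start; "ft_torque": the same for the moment, N m; "gripper_width": opening from 0.0 (shut) to 1.0 (fully open).
Only numpy, scipy, OpenCV 4.12 (cv2) and the standard library are available. Lean on these libraries where they do the work, as an engineer would, in place of code of your own. Each camera call takes 0.05 s, during which the arm holds its last target.

### The job

Stand the short straight-sided steel tin upright on the pan of the bench scale, setting it down gently and letting go of it. Then press the long tare key of the scale just until you feel it click (its force drops) and no further, never down to its stop, and let the key come back up. Do not press the small round key beside it.

Things in the scene. Friction and masses are not known exactly. Their poses are not given: they have to be found in the camera images.
- tin: Open steel tin, a plain straight cylinder, outer diameter 52 mm, height 55 mm, wall 3 mm, about 0.12 kg, standing loose on the bench. Origin: centre of its underside, z up its axis. Near it, of the same steel: a taller tin (52 mm across, 82 mm high) and a wide shallow dish (80 mm across, 22 mm high).
- pan (a point): Centre of the top of the square steel pan (180 x 180 mm, flat, no rim, 72 mm above the bench) of a low white scale fixed to the bench. Axes: x away from the scale's key side (keys face the robot), y along the row of keys, z up. Key centres in these axes, mm: long tare key (-140, -55), small round key (-140, 60).
- tare_top (a point): Centre of the top face of the tare key, the long grey one: 50 mm along the scale's y, 26 mm along its x. When up, its top is 72 mm above the bench, level with the pan and 14 mm proud of the black key panel; the pan's edge is 50 mm from the key's centre. The point sinks with the key. Axes as the pan's.
- tare (a joint): How far the tare key is pressed, m: 0 up, 0.0105 at its hard stop. Tactile dome: 1.5 N at first, peak about 4.6 N at 2.2 mm, then a drop (the click) to 1.7 N at 5.8 mm, then a steep rise: 4.7 N at 8 mm, 7.3 N at 9.5 mm. Clicked from 2.5 mm; too far beyond 9.5 mm. Springs back to 0 when let go.
- small_key (a joint): How far the small round key, a bystander of the same grey, is pressed, m: 0 up, 0.0105 at its stop. 24 mm across, its top level with the tare key's, 115 mm beside it in the row. Feels the same as the tare key; not to be pressed.
Things that resemble listed ones, but are neither listed nor needed, are in the scene too. What is shaped like the tin but purple or turquoise is not meant.

How it is judged:
By the outcome, as a careful person would: the job done as asked, in the order asked, and still so for the second after the job is handed in, with the robot touching nothing.
It also fails if it takes over 64 s, if anything falls off the work surface, if the arm or the gripper's body presses on something with over 40 N, if the wrist force passes 120 N, or if a joint passes its speed limit or range.

## Working session

There is one attempt and no reset: what is moved stays moved. The work goes in short steps, Python scripts to look and compute and a shell command to move; the robot and the scene stay as the last step left them, time stands still between calls to the robot, and variables do not carry over. Pictures are saved under pics/ and viewed, and the job is handed in when it is done.

```bash
mkdir -p pics; ls
cat > h.py <<'E'
from workcell import *
import numpy as np, cv2
def save(p,n,crop=None,s=1):
    im=np.ascontiguousarray(p["pixels"])
    if crop: a,b,c,d=crop; im=im[b:d,a:c]
    if s!=1: im=cv2.resize(im,None,fx=s,fy=s,interpolation=cv2.INTER_CUBIC)
    cv2.imwrite(f"pics/{n}.png",im)
def proj(p,X):
    T=np.array(p["camera_from_world"]);X=np.atleast_2d(X);c=X@T[:3,:3].T+T[:3,3]
    return np.c_[p["fx"]*c[:,0]/c[:,2]+p["cx"],p["fy"]*c[:,1]/c[:,2]+p["cy"]]
def ray(p,u,v,z):
    T=np.array(p["camera_from_world"]);R=T[:3,:3];o=-R.T@T[:3,3]
    d=R.T@np.array([(u-p["cx"])/p["fx"],(v-p["cy"])/p["fy"],1]);return o+d*(z-o[2])/d[2]
E
python3 - <<'E'
from h import *
for n in("top","side"):
    p=snapshot(n);save(p,n+"0")
    for q in("tin","pan","tare_top","small_key"):
        for f in (pinpoint,search_frame):
            try:
                for r in f(q,p)[:5]: print(n,q,f.__name__,np.round(r["location"],4),round(r["conf"],2),proj(p,r["location"]).round(0))
            except Exception as e: print(q,f.__name__,e)
print(state())
E
```

```text
pics
top tin call [0.7014 0.1811 0.0026] 0.88 [[195. 158.]]
top tin call [0.6401 0.1007 0.0009] 0.81 [[226. 181.]]
top tin call [0.5584 0.0934 0.0006] 0.67 [[229. 212.]]
top tin call [ 5.962e-01  2.051e-01 -5.000e-04] 0.61 [[186. 198.]]
top tin call [0.7072 0.184  0.0215] 0.89 [[193. 154.]]
top tin call [0.5997 0.2128 0.0072] 0.81 [[182. 197.]]
top tin call [0.5593 0.0942 0.0065] 0.78 [[229. 212.]]
top tin call [0.6428 0.1012 0.0067] 0.7 [[226. 179.]]
top pan call [ 0.5926 -0.199   0.0686] 0.58 [[348. 194.]]
top pan call [ 0.5284 -0.1777  0.0573] 0.91 [[340. 220.]]
top tare_top call [ 0.445  -0.2295  0.0667] 0.78 [[364. 255.]]
top tare_top call [ 0.4427 -0.2261  0.0667] 0.61 [[362. 256.]]
small_key call it knows: pan, tare_top, tin
top small_key call [ 0.4444 -0.2209  0.0737] 0.64 [[361. 255.]]
side tin call [0.5934 0.2032 0.0011] 0.92 [[210. 248.]]
side tin call [5.561e-01 9.320e-02 3.000e-04] 0.89 [[249. 226.]]
side tin call [0.7068 0.1819 0.0016] 0.74 [[184. 220.]]
side tin call [ 0.6417  0.1002 -0.0023] 0.57 [[223. 213.]]
side tin call [0.5964 0.2023 0.0312] 0.97 [[208. 241.]]
si
[... 415 characters left out ...]
l_key call it knows: pan, tare_top, tin
{'time': 0.8, 'q': array([ 1.02395281e+00,  1.58378849e-01,  1.59698641e+00, -3.55803932e-05,
        1.38619421e+00, -2.10086517e-01]), 'qd': array([ 0.00154876,  0.00012329, -0.00023407,  0.00124931, -0.0004179 ,
       -0.00073148]), 'tau': array([-1.31541324e-04, -3.85559714e+01, -3.22340870e+01,  6.99625164e-02,
        3.07476008e-02, -1.25144260e-05]), 'tcp_pos': array([0.1900159 , 0.542687  , 0.19031985]), 'tool_rot': array([1.67580782e-01, 9.85858347e-01, 8.95232600e-06, 2.23795560e-05]), 'ft_force': array([-0.33606064,  0.58852593, -0.20276503]), 'ft_torque': array([-0.00130779,  0.06143291, -0.00609459]), 'gripper_width': 1.0028298089924095}
```

Run:
```python
import cv2
a=cv2.imread("pics/top0.png");cv2.imwrite("pics/top0c.png",cv2.resize(a[120:270,150:410],None,fx=3,fy=3,interpolation=2))
a=cv2.imread("pics/side0.png");cv2.imwrite("pics/side0c.png",cv2.resize(a[100:290,140:400],None,fx=3,fy=3,interpolation=2))
```

```text
(no output)
```

View pics/top0c.png

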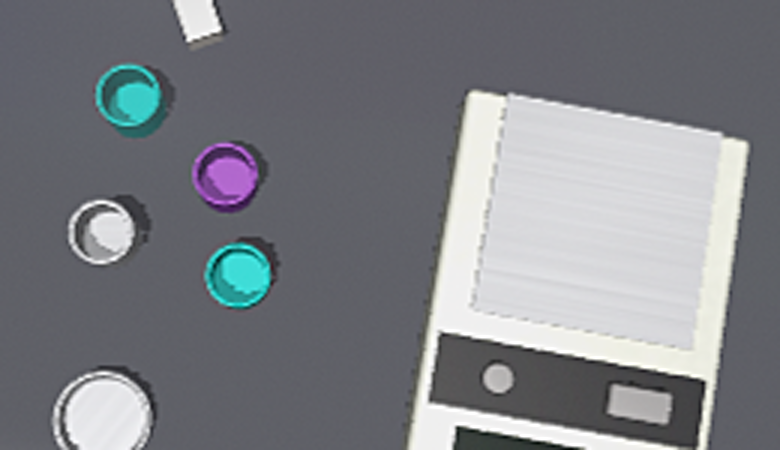

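View pics/side0c.png

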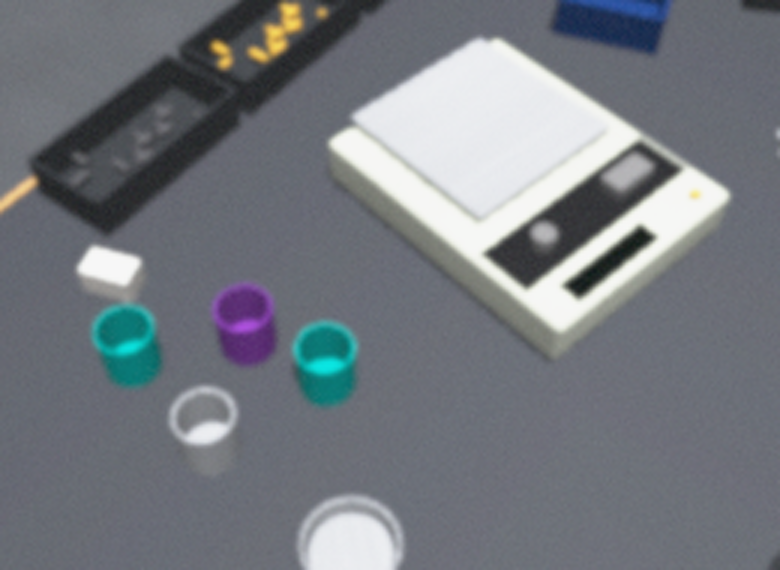

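View pics/top0.png

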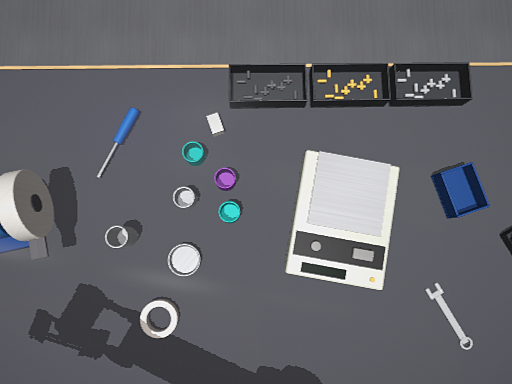

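The steel candidates in the top view are a cylinder at (184,197), a cylinder at (117,237) and the dish at (184,259). Next I'll measure the height of the two cylinders by overlaying models.

Run:
```python
from h import *
t=snapshot("top");s=snapshot("side")
for r in pinpoint("tin",t)+pinpoint("tin",s): print(np.round(r["location"],4),round(r["conf"],2))
A=ray(t,117,239,0.05);print("cand B approx",A, proj(s,A))
a=np.linspace(0,2*np.pi,60)
def draw(p,c,h,crop,sc):
    im=cv2.resize(np.ascontiguousarray(p["pixels"])[crop[1]:crop[3],crop[0]:crop[2]],None,fx=sc,fy=sc,interpolation=2)
    raw=im.copy()
    for z,col in((0,(0,255,0)),(h[0],(0,0,255)),(h[1],(255,128,0))):
        P=proj(p,np.c_[c[0]+.026*np.cos(a),c[1]+.026*np.sin(a),0*a+z])
        cv2.polylines(im,[((P-np.array(crop[:2])+.5)*sc-.5).round().astype(int)],True,col,1)
    return np.hstack([raw,im])
c=(0.595,0.204)
rows=[]
for p in(t,s):
    u,v=proj(p,[*c,.03])[0].astype(int)
    rows.append(draw(p,c,(.055,.082),(u-25,v-25,u+25,v+25),6))
cv2.imwrite("pics/candA.png",np.vstack(rows))
save(s,"side_full")
```

```text
[ 5.953e-01  2.089e-01 -5.000e-04] 0.95
[0.642  0.1026 0.0017] 0.93
[0.5566 0.0905 0.0027] 0.62
[ 0.5906  0.2027 -0.0011] 0.92
[6.407e-01 1.005e-01 6.000e-04] 0.82
[ 7.098e-01  1.802e-01 -1.000e-04] 0.77
[ 0.5533  0.0921 -0.0008] 0.56
cand B approx [0.49531706 0.36237163 0.05      ] [[191.05607759 314.51074737]]
```

View pics/candA.png

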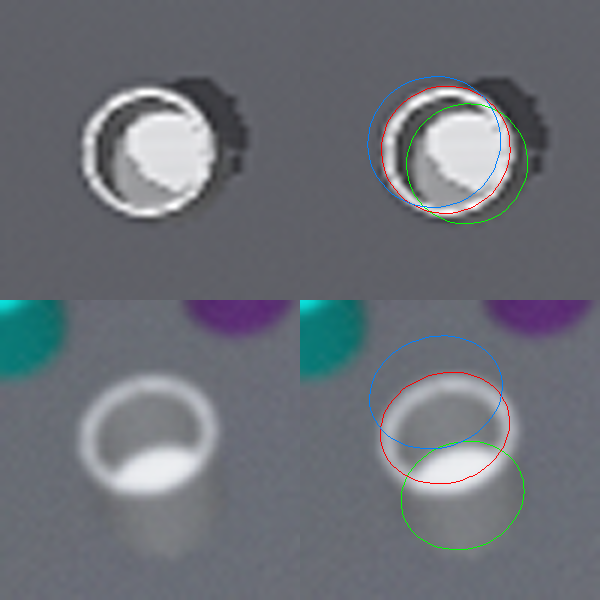

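View pics/side_full.png

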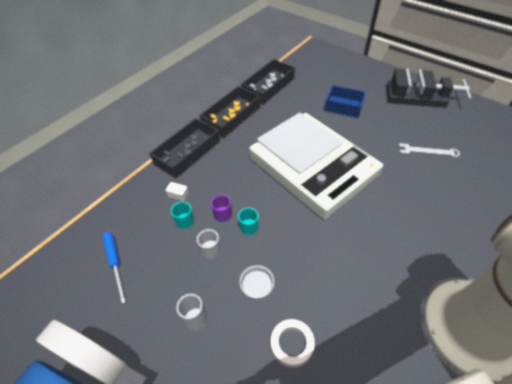

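Overlaying a 52 mm cylinder, the 55 mm rim (red) matches the steel tin at top (184,197) and side (208,241), while the 82 mm rim (blue) doesn't. So that is the short tin, at about (0.593, 0.203). The one at top (117,237), side (191,310) is the tall tin; (184,259) is the dish. The scale's yaw is about -10°.

```bash
python3 -m handwheel '[[1,[60,-51,0],[0,0,0]],[1,[120,-102,0],[0,0,0]],[1,[165,-139,0],[0,0,0]],[1,[210,-177,0],[0,0,0]],[1,[210,-177,0],[0,0,0]]]'; python3 -m handwheel '[[1,[45,-38,0],[0,0,0]],[1,[90,-76,0],[0,0,0]],[1,[135,-114,0],[0,0,0]],[1,[193,-163,0],[0,0,0]],[1,[193,-163,0],[0,0,0]]]'
python3 - <<'E'
from h import *
w=snapshot("wrist");save(w,"w1")
for r in pinpoint("tin",w): print(np.round(r["location"],4),round(r["conf"],2),proj(w,r["location"]))
a=np.linspace(0,2*np.pi,60)
im=np.ascontiguousarray(w["pixels"]).copy()
P=proj(w,np.c_[.593+.026*np.cos(a),.203+.026*np.sin(a),0*a+.055]);cv2.polylines(im,[P.round().astype(int)],True,(0,0,255),1)
cv2.imwrite("pics/w1o.png",im)
E
```

```text
time: 1.62
tcp_pos: [0.4024, 0.3634, 0.1905]
tool_rot: [0.169, 0.986, -0.0, 0.0]
ft_force: [0.5, 1.0, -0.2]
gripper_width: 0.995
time: 2.25
tcp_pos: [0.5952, 0.1998, 0.1899]
tool_rot: [0.17, 0.986, -0.0, 0.0]
ft_force: [-0.3, 0.2, 0.2]
gripper_width: 1.003
[ 0.6405  0.1015 -0.0029] 0.96 [[192.65276728 220.08302025]]
[0.5921 0.2016 0.0034] 0.93 [[257.21139425 156.60075413]]
[ 0.7096  0.1825 -0.0016] 0.64 [[274.38162349 249.33279696]]
[ 0.5554  0.097  -0.0053] 0.55 [[161.48385144 155.55995663]]
```

View pics/w1o.png

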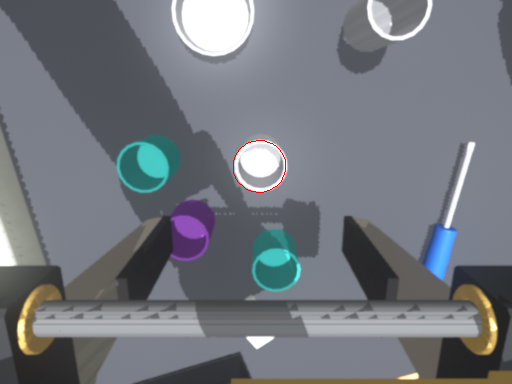

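The wrist view shows the short tin's rim at pixel (260,166), matching the predicted circle. Descending.

```bash
python3 -m handwheel '[[1,[0,0,-30],[0,0,0]],[1,[0,0,-60],[0,0,0]],[1,[0,0,-90],[0,0,0]],[1,[0,0,-100],[0,0,0]],[1,[0,0,-100],[0,0,0]]]'
```

```text
time: 2.98
tcp_pos: [0.5922, 0.2036, 0.0904]
tool_rot: [0.167, 0.986, -0.0, -0.0]
ft_force: [-0.3, -0.4, -0.4]
gripper_width: 1.001
```

```bash
python3 -m handwheel '[[1,[0,0,-20],[0,0,0]],[1,[0,0,-40],[0,0,0]],[1,[0,0,-60],[0,0,0]],[1,[0,0,-76],[0,0,0]],[1,[0,0,-76],[0,0,0]]]';python3 -m handwheel '[[-0.1,[0,0,0],[0,0,0]],[-0.1,[0,0,0],[0,0,0]],[-0.1,[0,0,0],[0,0,0]],[-0.1,[0,0,0],[0,0,0]],[-0.1,[0,0,0],[0,0,0]]]'
```

```text
time: 3.6
tcp_pos: [0.5914, 0.2024, 0.0121]
tool_rot: [0.168, 0.986, -0.001, -0.002]
ft_force: [-0.3, -0.3, -0.1]
gripper_width: 0.996
time: 4.22
tcp_pos: [0.5933, 0.2028, 0.0146]
tool_rot: [0.168, 0.986, 0.0, 0.0]
ft_force: [0.2, 0.5, 1.3]
gripper_width: 0.547
```

```bash
python3 -m handwheel '[[-1,[0,0,0],[0,0,0]],[-1,[0,0,0],[0,0,0]],[-1,[0,0,0],[0,0,0]]]';python3 -m handwheel '[[-1,[0,0,15],[0,0,0]],[-1,[0,0,40],[0,0,0]],[-1,[0,0,80],[0,0,0]],[-1,[0,0,120],[0,0,0]],[-1,[0,0,120],[0,0,0]]]'
python3 - <<'E'
from h import *
w=snapshot("wrist");save(w,"w2")
E
```

```text
time: 4.6
tcp_pos: [0.5933, 0.2028, 0.0146]
tool_rot: [0.168, 0.986, 0.0, 0.0]
ft_force: [0.5, 1.0, 3.4]
gripper_width: 0.543
time: 5.22
tcp_pos: [0.5959, 0.203, 0.1392]
tool_rot: [0.168, 0.986, 0.001, 0.004]
ft_force: [0.5, -0.6, -1.0]
gripper_width: 0.548
```

View pics/w2.png

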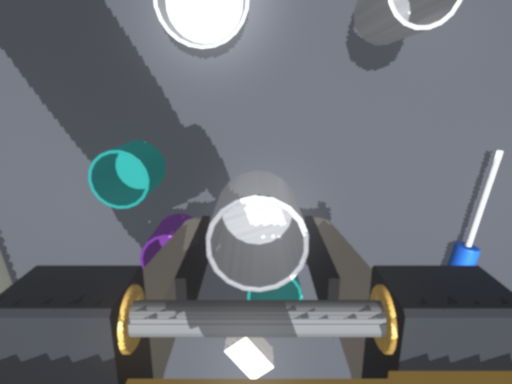

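The tin is held, rim at (258,242) in the wrist view. Now the pan geometry.

Run:
```python
from h import *
t=snapshot("top")
C=np.array([ray(t,150+(u+.5)/3-.5,120+(v+.5)/3-.5,.072) for u,v in((508,95),(721,133),(692,350),(471,305),(639,403),(498,378))])
print(C.round(4), C[:4].mean(0))
print(np.linalg.norm(np.diff(C[[0,1,2,3,0]],axis=0),axis=1))
c=np.array([.593,-.1975]);
for y in np.radians([-9,-10,-11,-12]):
    R=np.array([[np.cos(y),-np.sin(y)],[np.sin(y),np.cos(y)]])
    print(np.degrees(y),c+R@[-.14,-.055],c+R@[-.14,.06])
```

```text
[[ 0.6981 -0.131   0.072 ]
 [ 0.6638 -0.3053  0.072 ]
 [ 0.4876 -0.2709  0.072 ]
 [ 0.5273 -0.0942  0.072 ]
 [ 0.4466 -0.2257  0.072 ]
 [ 0.4689 -0.1136  0.072 ]] [ 0.5942211  -0.20034773  0.072     ]
[0.1777165  0.1795427  0.18103247 0.17472338]
-9.0 [ 0.44611974 -0.22992203] [ 0.4641097  -0.11633787]
-10.0 [ 0.44557626 -0.22735368] [ 0.46554581 -0.11410079]
-11.0 [ 0.4450777  -0.22477624] [ 0.46702073 -0.11188911]
-12.000000000000002 [ 0.44462419 -0.22219048] [ 0.46853404 -0.10970351]
```

```bash
python3 -m handwheel '[[-1,[0,-25,10],[0,0,0]],[-1,[0,-65,20],[0,0,0]],[-1,[0,-110,20],[0,0,0]],[-1,[0,-155,20],[0,0,0]],[-1,[0,-200,20],[0,0,0]]]';python3 -m handwheel '[[-1,[0,-45,0],[0,0,0]],[-1,[0,-90,0],[0,0,0]],[-1,[0,-135,0],[0,0,0]],[-1,[0,-175,0],[0,0,0]],[-1,[0,-202,0],[0,0,0]]]';python3 -m handwheel '[[-1,[0,0,0],[0,0,0]],[-1,[0,0,-15],[0,0,0]],[-1,[0,0,-30],[0,0,0]],[-1,[0,0,-40],[0,0,0]],[-1,[0,0,-40],[0,0,0]]]'
python3 - <<'E'
from h import *
w=snapshot("side");save(w,"s2",(220,70,420,230),4);w=snapshot("top");save(w,"t2",(270,130,420,300),3);print(state()["tcp_pos"],state()["ft_force"])
E
```

```text
time: 5.95
tcp_pos: [0.5913, 0.0015, 0.1518]
tool_rot: [0.168, 0.986, 0.0, -0.002]
ft_force: [1.2, -0.8, -0.4]
gripper_width: 0.546
time: 6.58
tcp_pos: [0.5914, -0.2005, 0.1516]
tool_rot: [0.168, 0.986, 0.001, -0.002]
ft_force: [-0.0, 0.1, -0.5]
gripper_width: 0.546
time: 7.2
tcp_pos: [0.5922, -0.1983, 0.1127]
tool_rot: [0.167, 0.986, 0.0, -0.001]
ft_force: [-0.2, -0.1, -1.1]
gripper_width: 0.545
[ 0.59320864 -0.19916094  0.11445826] [-0.25725407 -0.39385284 -0.60029214]
```

View pics/s2.png

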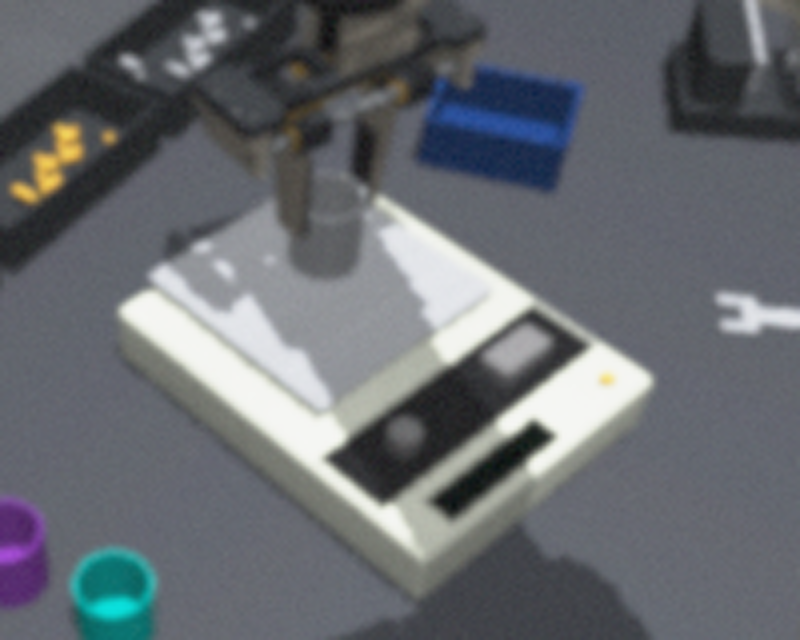

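The side view shows the tin upright above the middle of the pan, bottom at about (325,265). Contact should come at a TCP z of about 0.0866. Lowering gently.

```bash
python3 -m handwheel '[[-1,[0,0,-8],[0,0,0]],[-1,[0,0,-16],[0,0,0]],[-1,[0,0,-21],[0,0,0]],[-1,[0,0,-23],[0,0,0]],[-1,[0,0,-23],[0,0,0]]]';python3 -m handwheel '[[-1,[0,0,-1],[0,0,0]],[-1,[0,0,-2],[0,0,0]],[-1,[0,0,-2],[0,0,0]]]'
```

```text
time: 7.92
tcp_pos: [0.593, -0.1993, 0.0912]
tool_rot: [0.168, 0.986, 0.0, -0.0]
ft_force: [0.4, -0.8, -0.8]
gripper_width: 0.548
time: 8.3
tcp_pos: [0.593, -0.1993, 0.0893]
tool_rot: [0.168, 0.986, 0.0, -0.0]
ft_force: [0.4, -0.5, 0.1]
gripper_width: 0.548
```

```bash
python3 -m handwheel '[[-1,[0,0,-0.5],[0,0,0]],[-1,[0,0,-1],[0,0,0]],[-1,[0,0,-1],[0,0,0]]]'
```

```text
time: 8.68
tcp_pos: [0.593, -0.1993, 0.0882]
tool_rot: [0.168, 0.986, 0.0, -0.0]
ft_force: [-0.4, 0.1, -1.4]
gripper_width: 0.549
```

```bash
python3 -m handwheel '[[-1,[0,0,-0.5],[0,0,0]],[-1,[0,0,-1],[0,0,0]],[-1,[0,0,-1],[0,0,0]]]'
```

```text
time: 9.05
tcp_pos: [0.593, -0.1993, 0.0872]
tool_rot: [0.168, 0.986, 0.0, -0.0]
ft_force: [0.1, -0.2, -1.3]
gripper_width: 0.551
```

```bash
python3 -m handwheel '[[-1,[0,0,-0.5],[0,0,0]],[-1,[0,0,-0.5],[0,0,0]],[-1,[0,0,-0.5],[0,0,0]]]'
```

```text
time: 9.43
tcp_pos: [0.593, -0.1993, 0.0868]
tool_rot: [0.168, 0.986, -0.0, 0.0]
ft_force: [0.4, -0.6, -0.5]
gripper_width: 0.55
```

```bash
python3 -m handwheel '[[-1,[0,0,-0.5],[0,0,0]],[-1,[0,0,-0.5],[0,0,0]],[-1,[0,0,-0.5],[0,0,0]]]'
```

```text
time: 9.8
tcp_pos: [0.5931, -0.1994, 0.0867]
tool_rot: [0.168, 0.986, -0.0, 0.0]
ft_force: [-1.2, -0.1, 1.8]
gripper_width: 0.545
```

```bash
python3 -c "
from h import *
F=[]
for i in range(10): snapshot('top');F.append(state()['ft_force'])
print(np.mean(F,0),np.std(F,0))"
```

```text
[-1.64414968  0.74385782  3.98970949] [0.53533984 0.70080854 0.94197949]
```

Contact: the position levelled off at 0.0867 m with about 4 N upward. Letting go.

```bash
python3 -m handwheel '[[0.5,[0,0,0],[0,0,0]],[0.5,[0,0,0],[0,0,0]],[0.5,[0,0,0],[0,0,0]],[0.5,[0,0,0],[0,0,0]],[0.5,[0,0,0],[0,0,0]]]';python3 -m handwheel '[[0.5,[0,0,10],[0,0,0]],[0.5,[0,0,30],[0,0,0]],[0.5,[0,0,60],[0,0,0]],[0.5,[0,0,100],[0,0,0]],[0.5,[0,0,100],[0,0,0]]]'
python3 - <<'E'
from h import *
w=snapshot("wrist");save(w,"w3")
for r in pinpoint("tare_top",w)+pinpoint("pan",w)+pinpoint("tin",w): print(np.round(r["location"],4),round(r["conf"],2),proj(w,r["location"]))
E
```

```text
time: 10.92
tcp_pos: [0.593, -0.1993, 0.0862]
tool_rot: [0.168, 0.986, 0.0, -0.0]
ft_force: [-0.8, -0.7, -0.4]
gripper_width: 0.749
time: 11.55
tcp_pos: [0.5958, -0.2009, 0.1925]
tool_rot: [0.168, 0.986, -0.002, 0.005]
ft_force: [0.5, -0.3, 0.3]
gripper_width: 0.751
[ 0.4418 -0.2227  0.0719] 0.75 [[171.55935114  11.46398228]]
[ 0.5908 -0.2018  0.0746] 0.73 [[254.01041417 167.70051832]]
```

View pics/w3.png

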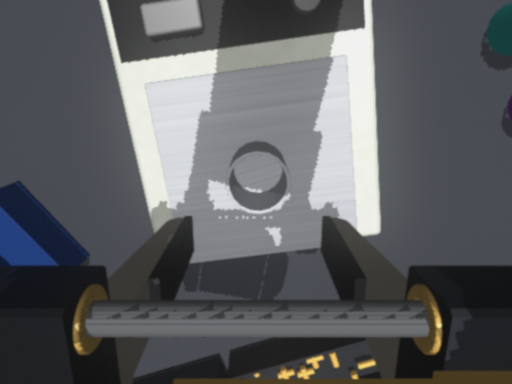

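The tin is standing on the pan, rim at about (259,178), and the fingers are clear. The tare key shows at (171,16) and the round key at (306,2). Shutting the fingers and moving over the tare key.

```bash
python3 -m handwheel '[[-1,[-40,-7,0],[0,0,0]],[-1,[-80,-14,0],[0,0,0]],[-1,[-120,-22,0],[0,0,0]],[-1,[-147,-27,0],[0,0,0]],[-1,[-147,-27,0],[0,0,0]]]';python3 -m handwheel '[[-1,[0,0,0],[0,0,0]],[-1,[0,0,-30],[0,0,0]],[-1,[0,0,-60],[0,0,0]],[-1,[0,0,-85],[0,0,0]],[-1,[0,0,-85],[0,0,0]]]'
python3 - <<'E'
from h import *
s=snapshot("side");save(s,"s4",(280,90,420,210),5)
for r in pinpoint("tare_top",s): print(np.round(r["location"],4),round(r["conf"],2))
w=snapshot("wrist");save(w,"w4")
for r in pinpoint("tare_top",w): print(np.round(r["location"],4),round(r["conf"],2))
F=[]
for i in range(8): snapshot("top");F.append(state()["ft_force"])
print(state()["tcp_pos"],state()["gripper_width"],np.mean(F,0))
E
```

```text
time: 12.38
tcp_pos: [0.4446, -0.2261, 0.1852]
tool_rot: [0.169, 0.986, 0.001, -0.001]
ft_force: [0.1, -0.0, -0.2]
gripper_width: 0.23
time: 13.0
tcp_pos: [0.4453, -0.2247, 0.099]
tool_rot: [0.167, 0.986, 0.001, -0.002]
ft_force: [0.8, 0.0, 0.2]
gripper_width: 0.005
[ 0.4469 -0.2246  0.0722] 0.57
[ 0.4426 -0.2223  0.0731] 0.96
[ 0.44610275 -0.22639424  0.10151507] 0.008905160735182185 [ 0.06586172 -0.01675206 -0.08598392]
```

View pics/s4.png

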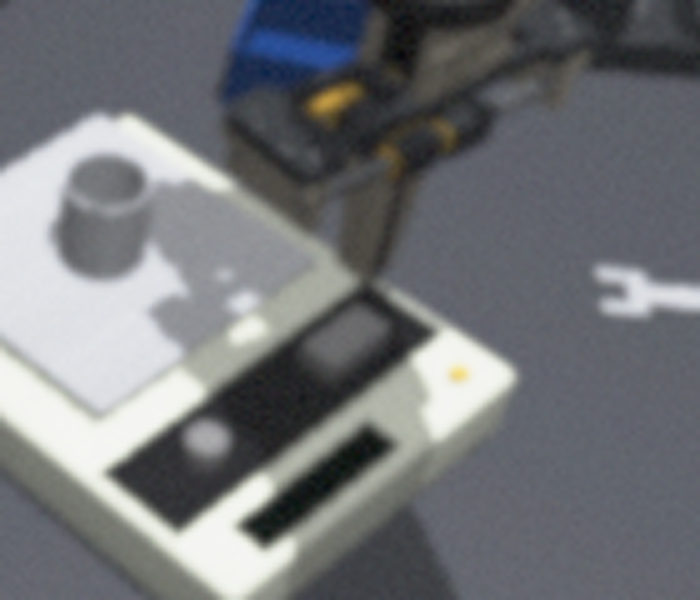

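View pics/w4.png

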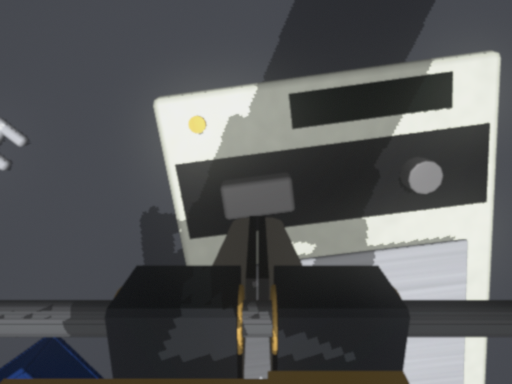

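In the side view the tin stands upright on the pan and the shut fingers are over the tare key (345,335), with the round key at (207,440) well clear. In the wrist view the fingertips point at the tare key (258,198). Approaching it now.

```bash
python3 -m handwheel '[[-1,[-1.5,1.5,-8],[0,0,0]],[-1,[-1.5,1.5,-16],[0,0,0]],[-1,[-1.5,1.5,-22],[0,0,0]],[-1,[-1.5,1.5,-25],[0,0,0]],[-1,[-1.5,1.5,-25],[0,0,0]]]'
cat > f.py <<'E'
from h import *
F=[];P=[]
for i in range(6): snapshot("top");s=state();F.append(s["ft_force"]);P.append(s["tcp_pos"])
print(s["time"],np.mean(P,0).round(4),np.mean(F,0).round(2))
E
python3 f.py
```

```text
time: 14.22
tcp_pos: [0.4444, -0.2247, 0.076]
tool_rot: [0.168, 0.986, 0.0, -0.0]
ft_force: [-0.8, -0.9, 0.8]
gripper_width: 0.004
14.525 [ 0.4447 -0.225   0.0765] [ 0.03 -0.13 -0.26]
```

```bash
python3 -m handwheel '[[-1,[0,0,-1.5],[0,0,0]],[-1,[0,0,-3],[0,0,0]],[-1,[0,0,-3],[0,0,0]]]'; python3 f.py
```

```text
time: 14.9
tcp_pos: [0.4444, -0.2247, 0.0731]
tool_rot: [0.168, 0.986, 0.0, -0.0]
ft_force: [-0.5, -0.6, -0.3]
gripper_width: 0.002
15.2 [ 0.4445 -0.2248  0.0733] [-0.16  0.21  0.11]
```

Not in contact yet. Now 1 mm at a time.

```bash
python3 -m handwheel '[[-1,[0,0,-0.5],[0,0,0]],[-1,[0,0,-1],[0,0,0]]]'; python3 f.py;  python3 -m handwheel '[[-1,[0,0,-0.5],[0,0,0]],[-1,[0,0,-1],[0,0,0]]]'; python3 f.py
```

```text
time: 15.45
tcp_pos: [0.4445, -0.2248, 0.0723]
tool_rot: [0.168, 0.986, -0.0, 0.0]
ft_force: [-0.2, -0.9, -0.6]
gripper_width: 0.006
15.75 [ 0.4445 -0.2248  0.0723] [0.38 0.32 0.13]
time: 16.0
tcp_pos: [0.4445, -0.2248, 0.0713]
tool_rot: [0.168, 0.986, 0.0, -0.0]
ft_force: [1.0, 0.1, 0.4]
gripper_width: 0.003
16.3 [ 0.4445 -0.2248  0.0713] [-0.07 -0.42  0.11]
```

```bash
python3 -m handwheel '[[-1,[0,0,-0.5],[0,0,0]],[-1,[0,0,-0.5],[0,0,0]]]'; python3 f.py
```

```text
time: 16.55
tcp_pos: [0.4445, -0.2248, 0.0707]
tool_rot: [0.168, 0.986, 0.0, -0.0]
ft_force: [-0.2, -0.0, -0.7]
gripper_width: 0.006
16.85 [ 0.4445 -0.2248  0.0708] [ 0.1  -0.13  0.09]
```

```bash
python3 -m handwheel '[[-1,[0,0,-0.5],[0,0,0]],[-1,[0,0,-0.5],[0,0,0]]]'; python3 f.py
```

```text
time: 17.1
tcp_pos: [0.4445, -0.2248, 0.0702]
tool_rot: [0.168, 0.986, 0.0, -0.0]
ft_force: [-0.2, -0.3, -0.3]
gripper_width: 0.003
17.4 [ 0.4445 -0.2248  0.0703] [-0.2  -0.12 -0.29]
```

```bash
python3 -m handwheel '[[-1,[0,0,-0.5],[0,0,0]],[-1,[0,0,-0.5],[0,0,0]]]'; python3 f.py; python3 -c "
from h import *
s=snapshot('side');save(s,'s5',(290,100,410,200),6)"
```

```text
time: 17.65
tcp_pos: [0.4445, -0.2248, 0.0697]
tool_rot: [0.168, 0.986, 0.0, -0.0]
ft_force: [-0.4, -0.3, -0.4]
gripper_width: 0.006
17.95 [ 0.4445 -0.2248  0.0698] [-0.09  0.19 -0.11]
```

View pics/s5.png

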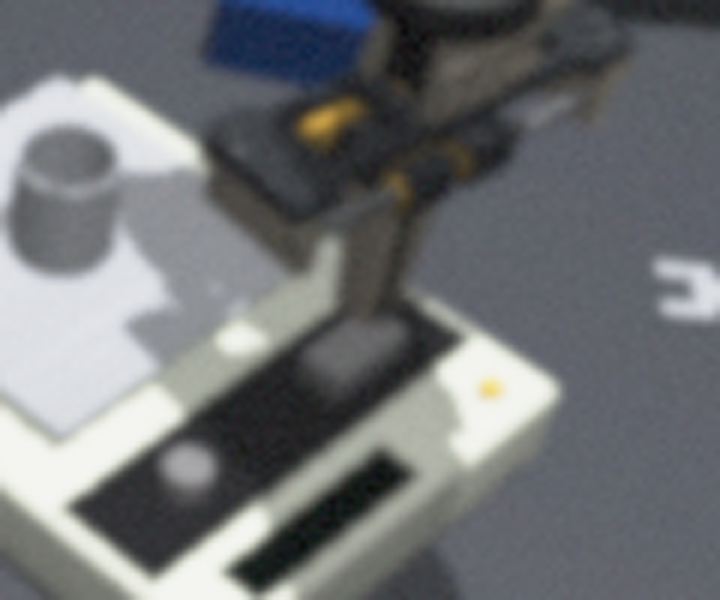

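```bash
python3 -c "
from h import *
s=snapshot('side');w=snapshot('wrist');x=state()['tcp_pos']
im=cv2.resize(np.ascontiguousarray(s['pixels'])[100:200,290:410],None,fx=6,fy=6,interpolation=2)
def dr(im,p,X,o,k,c):
    u=((proj(p,X)[0]-o+.5)*k-.5).round().astype(int);cv2.drawMarker(im,tuple(map(int,u)),c,0,14,1);print(u)
y=np.radians(-10.5);R=np.array([[np.cos(y),-np.sin(y)],[np.sin(y),np.cos(y)]])
wi=np.ascontiguousarray(w['pixels']).copy()
for I,p,o,k in((im,s,np.array([290,100]),6),(wi,w,np.zeros(2),1)):
    dr(I,p,x,o,k,(0,0,255))
    for a,b in((-1,-1),(-1,1),(1,1),(1,-1)):
        q=np.array([.4445,-.225])+R@[a*.013,b*.025]; dr(I,p,[*q,.072],o,k,(0,255,0))
cv2.imwrite('pics/s6.png',im);cv2.imwrite('pics/w6.png',wi)
print(x,state()['tool_rot'])
for p in(s,w):
  for r in pinpoint('tare_top',p): print(r['location'],r['conf'])
"
```

```text
[355 338]
[412 323]
[344 376]
[300 346]
[368 294]
[256 218]
[211 205]
[295 193]
[300 233]
[219 245]
[ 0.44452309 -0.22483359  0.06980144] [1.67639087e-01 9.85848435e-01 1.24826008e-05 1.39486905e-07]
[0.4464, -0.2197, 0.0749] 0.46
[0.4438, -0.223, 0.0723] 0.87
```

View pics/s6.png

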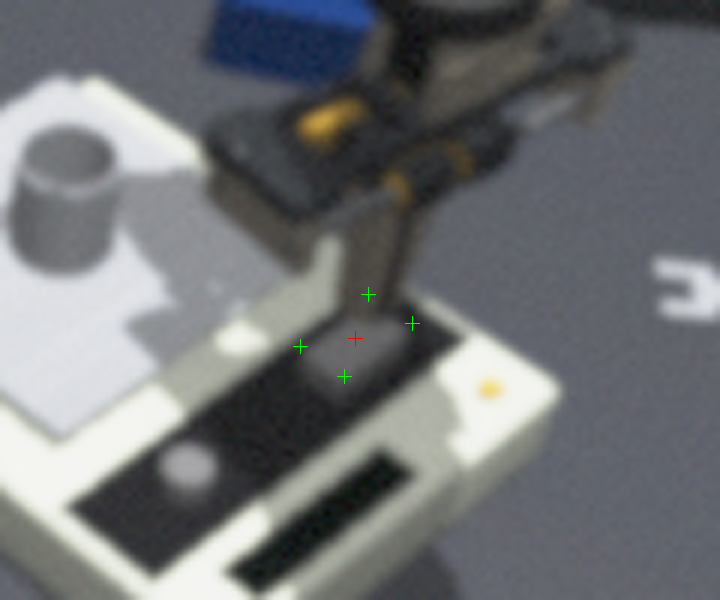

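View pics/w6.png

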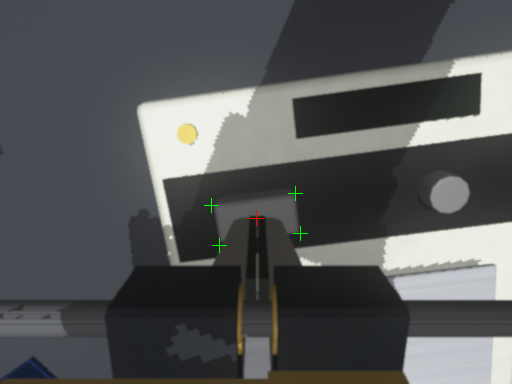

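In the wrist view the TCP (256,218) lies on the fingertips and inside the key outline. In the side view the tip looks slightly above the key. There is still no force, so I'll continue in fine steps.

```bash
python3 -m handwheel '[[-1,[0,0,-0.5],[0,0,0]],[-1,[0,0,-0.5],[0,0,0]]]'; python3 f.py
```

```text
time: 18.45
tcp_pos: [0.4445, -0.2248, 0.0692]
tool_rot: [0.168, 0.986, 0.0, -0.0]
ft_force: [-0.7, -0.6, -0.5]
gripper_width: 0.003
18.75 [ 0.4445 -0.2248  0.0693] [0.09 0.15 0.17]
```

```bash
python3 -m handwheel '[[-1,[0,0,-0.5],[0,0,0]],[-1,[0,0,-0.5],[0,0,0]]]'; python3 f.py
```

```text
time: 19.0
tcp_pos: [0.4445, -0.2248, 0.0687]
tool_rot: [0.168, 0.986, 0.0, -0.0]
ft_force: [-0.4, -0.1, 0.0]
gripper_width: 0.009
19.3 [ 0.4445 -0.2248  0.0688] [ 0.02  0.1  -0.39]
```

```bash
python3 -c "
from h import *
w=snapshot('wrist');s=snapshot('side')
a=cv2.resize(np.ascontiguousarray(w['pixels'])[170:260,190:320],None,fx=6,fy=6,interpolation=2)
b=cv2.resize(np.ascontiguousarray(s['pixels'])[135:175,325:375],None,fx=12,fy=12,interpolation=2)
cv2.imwrite('pics/w7.png',cv2.convertScaleAbs(a,alpha=2));cv2.imwrite('pics/s7.png',cv2.convertScaleAbs(b,alpha=2))
x=state()['tcp_pos'];print((proj(s,x)-[325,135])*12,(proj(w,x)-[190,170])*6)
"
```

```text
[[284.17861401 253.47076857]] [[398.87240598 287.77163607]]
```

View pics/w7.png

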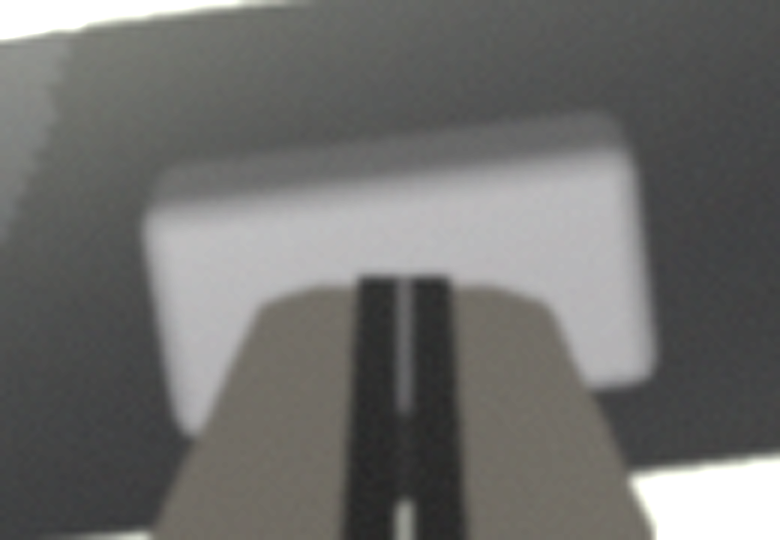

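View pics/s7.png

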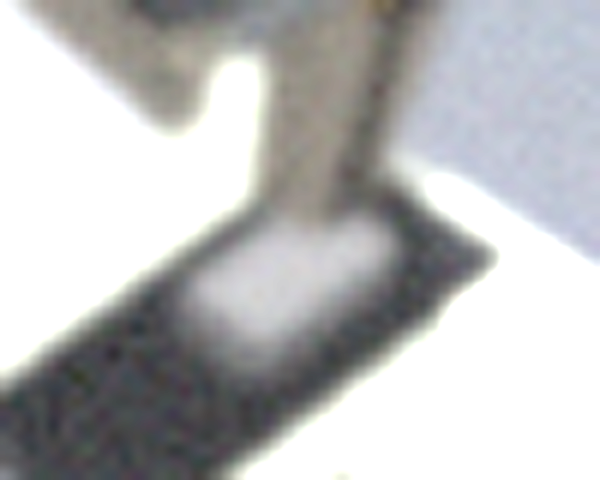

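```bash
python3 -c "
from h import *
w=snapshot('wrist');s=snapshot('side')
def pd(p,u,v):
    T=np.array(p['camera_from_world']);R=T[:3,:3];o=-R.T@T[:3,3];d=R.T@np.array([(u-p['cx'])/p['fx'],(v-p['cy'])/p['fy'],1]);return o,d/np.linalg.norm(d)
a,da=pd(w,256.2,217.0);b,db=pd(s,354.2,152.9)
print('cams',a,b)
t=np.linalg.lstsq(np.c_[da,-db],b-a,rcond=None)[0]
print(a+t[0]*da,b+t[1]*db)
for z in (.07,.075,.08,.085,.09): print(z,ray(w,256.2,217,z))
# key top-front edge and rear corners in wrist
for u,v in((150,212),(625,155),(655,385)):
    print('key',ray(w,190+u/6,170+v/6,.072))
"
```

```text
cams [ 0.37528883 -0.20045583  0.2634227 ] [0.21556586 0.4730019  0.78773598]
[ 0.43490677 -0.22157952  0.09428841] [ 0.43062848 -0.2213689   0.09275406]
0.07 [ 0.44346816 -0.22461297  0.07      ]
0.075 [ 0.44170571 -0.22398851  0.075     ]
0.08 [ 0.43994327 -0.22336404  0.08      ]
0.085 [ 0.43818083 -0.22273958  0.085     ]
0.09 [ 0.43641838 -0.22211511  0.09      ]
key [ 0.42778959 -0.24492716  0.072     ]
key [ 0.43767325 -0.1989642   0.072     ]
key [ 0.4617864  -0.20347062  0.072     ]
```

Triangulation puts the visible fingertip edge near z≈0.09, well above the key and about 20 mm higher than the TCP reading suggests, which explains the zero force. I'll keep descending in 1 mm steps and check the force after each.

```bash
python3 -m handwheel '[[-1,[0,0,-0.5],[0,0,0]],[-1,[0,0,-1],[0,0,0]]]'; python3 f.py
```

```text
time: 19.75
tcp_pos: [0.4445, -0.2248, 0.0677]
tool_rot: [0.168, 0.986, 0.0, -0.0]
ft_force: [0.0, -0.1, -0.9]
gripper_width: 0.003
20.05 [ 0.4445 -0.2248  0.0678] [ 0.3   0.03 -0.09]
```

```bash
python3 -m handwheel '[[-1,[0,0,-0.5],[0,0,0]],[-1,[0,0,-1],[0,0,0]]]'; python3 f.py
```

```text
time: 20.3
tcp_pos: [0.4445, -0.2248, 0.0668]
tool_rot: [0.168, 0.986, 0.0, -0.0]
ft_force: [0.1, -0.0, -0.5]
gripper_width: 0.003
20.6 [ 0.4445 -0.2248  0.0668] [-0.    0.27 -0.07]
```

```bash
python3 -c "
from h import *
s=snapshot('side');b=cv2.resize(np.ascontiguousarray(s['pixels'])[135:175,325:375],None,fx=12,fy=12,interpolation=2)
cv2.imwrite('pics/s8.png',cv2.convertScaleAbs(b,alpha=2));save(snapshot('top'),'t8',(270,130,420,300),3)"
```

```text
(no output)
```

View pics/s8.png

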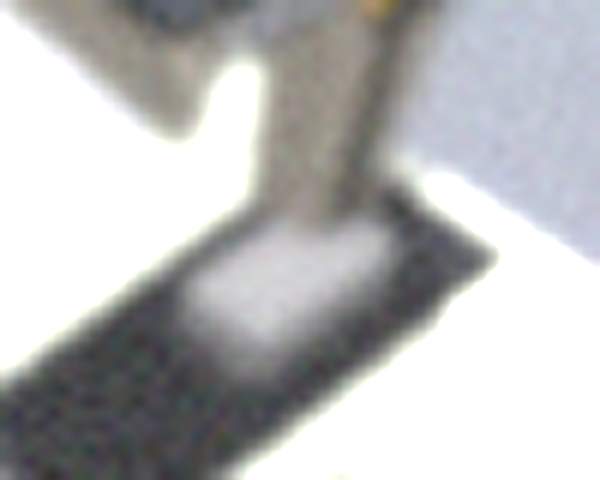

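```bash
python3 -m handwheel '[[-1,[0,0,-0.5],[0,0,0]],[-1,[0,0,-1],[0,0,0]]]'; python3 f.py
```

```text
time: 20.95
tcp_pos: [0.4445, -0.2248, 0.0658]
tool_rot: [0.168, 0.986, 0.0, -0.0]
ft_force: [0.4, 0.7, 0.5]
gripper_width: 0.006
21.25 [ 0.4445 -0.2248  0.0658] [-0.08  0.13 -0.13]
```

```bash
python3 -m handwheel '[[-1,[0,0,-0.5],[0,0,0]],[-1,[0,0,-1],[0,0,0]]]'; python3 f.py
```

```text
time: 21.5
tcp_pos: [0.4445, -0.2248, 0.0648]
tool_rot: [0.168, 0.986, 0.0, -0.0]
ft_force: [0.5, 0.7, -0.5]
gripper_width: 0.005
21.8 [ 0.4445 -0.2248  0.0648] [ 0.19 -0.07  0.13]
```

```bash
python3 -m handwheel '[[-1,[0,0,-0.5],[0,0,0]],[-1,[0,0,-1],[0,0,0]]]'; python3 f.py
```

```text
time: 22.05
tcp_pos: [0.4445, -0.2248, 0.0638]
tool_rot: [0.168, 0.986, -0.0, 0.0]
ft_force: [-0.2, -0.7, -0.2]
gripper_width: 0.002
22.35 [ 0.4445 -0.2248  0.0638] [0.02 0.07 0.13]
```

```bash
python3 -c "
from h import *
w=snapshot('wrist')
a=cv2.resize(np.ascontiguousarray(w['pixels'])[170:260,190:320],None,fx=6,fy=6,interpolation=2)
cv2.imwrite('pics/w9.png',cv2.convertScaleAbs(a,alpha=2))
y=np.radians(-10.5);R=np.array([[np.cos(y),-np.sin(y)],[np.sin(y),np.cos(y)]])
for z in(.072,.064):
  for a,b in((-1,-1),(-1,1),(1,1)):
    q=np.array([.4445,-.2245])+R@[a*.013,b*.025]; print(z,((proj(w,[*q,z])[0]-[190,170]+.5)*6).round())
"
```

```text
0.072 [127. 232.]
0.072 [643. 155.]
0.072 [676. 405.]
0.064 [138. 205.]
0.064 [634. 132.]
0.064 [666. 373.]
```

View pics/w9.png

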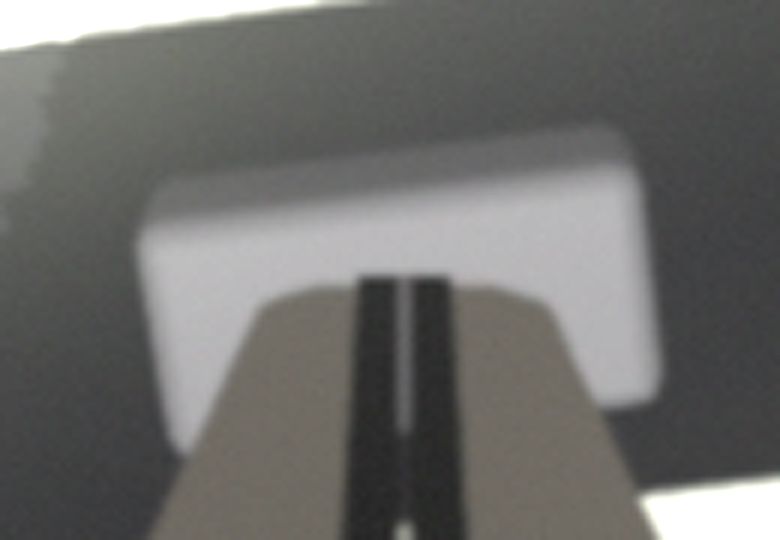

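The key hasn't moved: it still stands proud with the same wall visible, and its surface shows through the finger gap. The tips are still above it. Continuing.

```bash
python3 -m handwheel '[[-1,[0,0,-0.5],[0,0,0]],[-1,[0,0,-1],[0,0,0]]]'; python3 f.py
```

```text
time: 22.65
tcp_pos: [0.4445, -0.2248, 0.0627]
tool_rot: [0.168, 0.986, -0.0, -0.0]
ft_force: [0.7, 1.3, 0.2]
gripper_width: 0.007
22.95 [ 0.4445 -0.2248  0.0628] [-0.03 -0.34  0.28]
```

```bash
python3 -m handwheel '[[-1,[0,0,-0.5],[0,0,0]],[-1,[0,0,-1],[0,0,0]]]'; python3 f.py
```

```text
time: 23.2
tcp_pos: [0.4445, -0.2248, 0.0618]
tool_rot: [0.168, 0.986, 0.0, -0.0]
ft_force: [-0.1, 0.5, 0.1]
gripper_width: 0.004
23.5 [ 0.4445 -0.2248  0.0618] [-0.21  0.14  0.23]
```

```bash
python3 -m handwheel '[[-1,[0,0,-0.5],[0,0,0]],[-1,[0,0,-1],[0,0,0]]]'; python3 f.py
```

```text
time: 23.75
tcp_pos: [0.4445, -0.2248, 0.0608]
tool_rot: [0.168, 0.986, 0.0, -0.0]
ft_force: [-0.4, 1.0, -0.1]
gripper_width: 0.004
24.05 [ 0.4445 -0.2248  0.0608] [-0.06 -0.07 -0.12]
```

```bash
python3 -m handwheel '[[-1,[0,0,-0.5],[0,0,0]],[-1,[0,0,-1],[0,0,0]]]'; python3 f.py
```

```text
time: 24.3
tcp_pos: [0.4445, -0.2248, 0.0598]
tool_rot: [0.168, 0.986, -0.0, 0.0]
ft_force: [-0.5, 0.7, -0.4]
gripper_width: -0.001
24.6 [ 0.4445 -0.2248  0.0598] [ 0.21  0.21 -0.32]
```

```bash
python3 -m handwheel '[[-1,[0,0,-0.5],[0,0,0]],[-1,[0,0,-1],[0,0,0]]]'; python3 f.py
```

```text
time: 24.85
tcp_pos: [0.4445, -0.2248, 0.0588]
tool_rot: [0.168, 0.986, -0.0, 0.0]
ft_force: [-0.4, 0.2, 0.5]
gripper_width: 0.004
25.15 [ 0.4445 -0.2248  0.0588] [ 0.03 -0.3  -0.31]
```

```bash
python3 -c "
from h import *
w=snapshot('wrist');s=snapshot('side')
a=cv2.resize(np.ascontiguousarray(w['pixels'])[170:260,190:320],None,fx=5,fy=5,interpolation=2)
cv2.imwrite('pics/w10.png',cv2.convertScaleAbs(a,alpha=2))
b=cv2.resize(np.ascontiguousarray(s['pixels'])[135:175,325:375],None,fx=12,fy=12,interpolation=2)
cv2.imwrite('pics/s10.png',cv2.convertScaleAbs(b,alpha=2))"
```

```text
(no output)
```

View pics/w10.png

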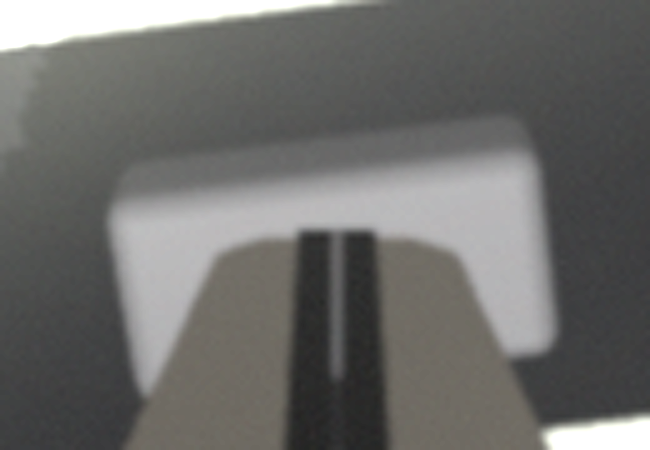

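View pics/s10.png

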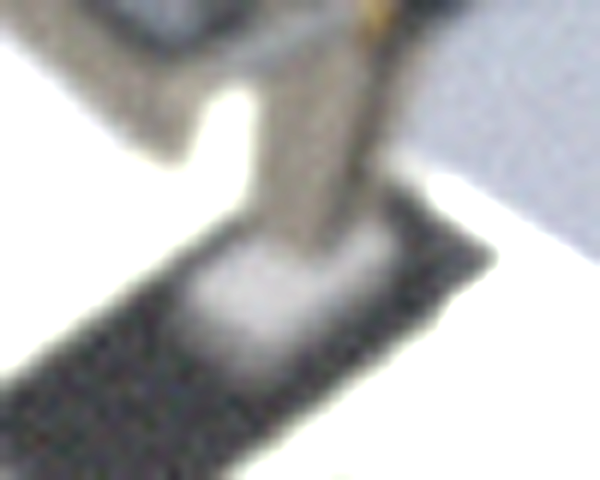

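```bash
python3 -m handwheel '[[-1,[0,0,-0.5],[0,0,0]],[-1,[0,0,-1],[0,0,0]]]'; python3 f.py
```

```text
time: 25.5
tcp_pos: [0.4445, -0.2248, 0.0578]
tool_rot: [0.168, 0.986, -0.0, 0.0]
ft_force: [0.8, -0.5, -0.8]
gripper_width: 0.004
25.8 [ 0.4445 -0.2248  0.0578] [ 0.02  0.16 -0.15]
```

```bash
python3 -m handwheel '[[-1,[0,0,-0.5],[0,0,0]],[-1,[0,0,-1],[0,0,0]]]'; python3 f.py
```

```text
time: 26.05
tcp_pos: [0.4445, -0.2249, 0.0568]
tool_rot: [0.168, 0.986, -0.0, 0.0]
ft_force: [-0.3, -0.9, 0.3]
gripper_width: 0.004
26.35 [ 0.4445 -0.2248  0.0568] [ 0.2  -0.52 -0.14]
```

```bash
python3 -m handwheel '[[-1,[0,0,-0.5],[0,0,0]],[-1,[0,0,-1],[0,0,0]]]'; python3 f.py
```

```text
time: 26.6
tcp_pos: [0.4445, -0.2248, 0.0558]
tool_rot: [0.168, 0.986, 0.0, -0.0]
ft_force: [0.2, -0.2, -0.2]
gripper_width: 0.007
26.9 [ 0.4445 -0.2248  0.0558] [ 0.16 -0.12  0.44]
```

```bash
python3 -m handwheel '[[-1,[0,0,-0.5],[0,0,0]],[-1,[0,0,-0.5],[0,0,0]]]'; python3 f.py
```

```text
time: 27.15
tcp_pos: [0.4445, -0.2248, 0.0552]
tool_rot: [0.168, 0.986, 0.0, -0.0]
ft_force: [0.2, 0.3, -0.7]
gripper_width: 0.006
27.45 [ 0.4445 -0.2248  0.0553] [0.29 0.05 0.24]
```

```bash
python3 -m handwheel '[[-1,[0,0,-0.5],[0,0,0]],[-1,[0,0,-0.5],[0,0,0]]]'; python3 f.py
```

```text
time: 27.7
tcp_pos: [0.4445, -0.2248, 0.0547]
tool_rot: [0.168, 0.986, 0.0, -0.0]
ft_force: [0.2, -0.3, -1.2]
gripper_width: 0.005
28.0 [ 0.4445 -0.2248  0.0548] [-0.11 -0.34  0.03]
```

```bash
python3 -m handwheel '[[-1,[0,0,-0.5],[0,0,0]],[-1,[0,0,-0.5],[0,0,0]]]'; python3 f.py
```

```text
time: 28.25
tcp_pos: [0.4445, -0.2248, 0.0542]
tool_rot: [0.168, 0.986, 0.0, -0.0]
ft_force: [-0.7, 0.6, -0.7]
gripper_width: 0.007
28.55 [ 0.4445 -0.2248  0.0543] [-0.39  0.04 -0.01]
```

```bash
python3 -m handwheel '[[-1,[0,0,-0.5],[0,0,0]],[-1,[0,0,-0.5],[0,0,0]]]'; python3 f.py
```

```text
time: 28.8
tcp_pos: [0.4445, -0.2248, 0.0537]
tool_rot: [0.168, 0.986, 0.0, -0.0]
ft_force: [-0.2, 0.6, -0.3]
gripper_width: 0.004
29.1 [ 0.4445 -0.2248  0.0538] [-0.02 -0.09  0.05]
```

```bash
python3 -m handwheel '[[-1,[0,0,-0.5],[0,0,0]],[-1,[0,0,-0.5],[0,0,0]]]'; python3 f.py
```

```text
time: 29.35
tcp_pos: [0.4445, -0.2248, 0.0533]
tool_rot: [0.168, 0.986, 0.0, -0.0]
ft_force: [0.4, 0.1, 0.4]
gripper_width: 0.008
29.65 [ 0.4445 -0.2248  0.0533] [-0.06  0.18  0.07]
```

```bash
python3 -m handwheel '[[-1,[0,0,-0.5],[0,0,0]],[-1,[0,0,-0.5],[0,0,0]]]'; python3 f.py
```

```text
time: 29.9
tcp_pos: [0.4445, -0.2248, 0.0528]
tool_rot: [0.168, 0.986, 0.0, -0.0]
ft_force: [0.6, 0.4, -0.0]
gripper_width: 0.003
30.2 [ 0.4445 -0.2248  0.0528] [ 0.23  0.09 -0.  ]
```

```bash
python3 -c "
from h import *
w=snapshot('wrist');s=snapshot('side')
a=cv2.resize(np.ascontiguousarray(w['pixels'])[170:260,190:320],None,fx=5,fy=5,interpolation=2)
cv2.imwrite('pics/w11.png',cv2.convertScaleAbs(a,alpha=2))
b=cv2.resize(np.ascontiguousarray(s['pixels'])[135:175,325:375],None,fx=12,fy=12,interpolation=2)
cv2.imwrite('pics/s11.png',cv2.convertScaleAbs(b,alpha=2))"
```

```text
(no output)
```

View pics/w11.png

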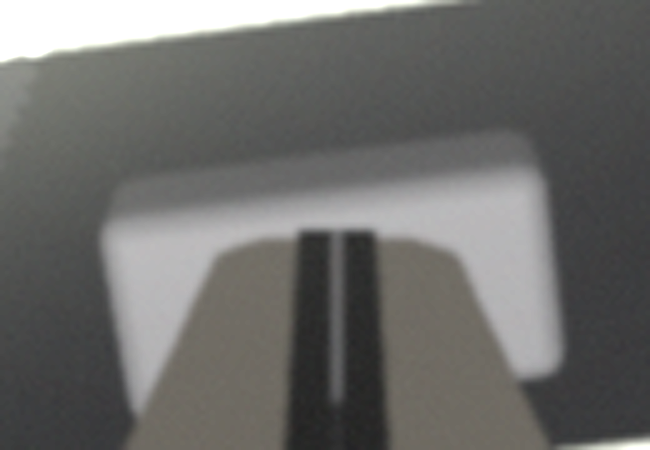

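View pics/s11.png

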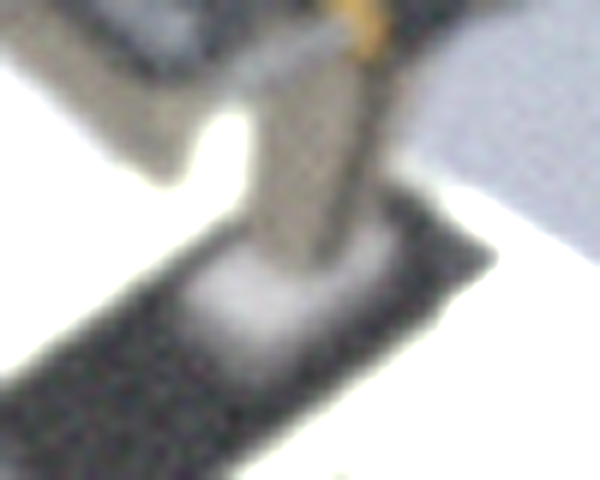

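Still approaching: the tip in the side crop is at (310,270), about 5–10 mm from contact, with no force.

```bash
python3 -m handwheel '[[-1,[0,0,-0.5],[0,0,0]],[-1,[0,0,-1],[0,0,0]]]'; python3 f.py
```

```text
time: 30.55
tcp_pos: [0.4445, -0.2248, 0.0517]
tool_rot: [0.168, 0.986, 0.0, -0.0]
ft_force: [0.4, 0.0, 0.5]
gripper_width: 0.003
30.85 [ 0.4445 -0.2248  0.0517] [-0.17  0.08 -0.11]
```

```bash
python3 -m handwheel '[[-1,[0,0,-0.5],[0,0,0]],[-1,[0,0,-1],[0,0,0]]]'; python3 f.py
```

```text
time: 31.1
tcp_pos: [0.4445, -0.2248, 0.0508]
tool_rot: [0.168, 0.986, 0.0, -0.0]
ft_force: [-0.1, -0.4, 0.5]
gripper_width: 0.006
31.4 [ 0.4445 -0.2248  0.0508] [ 0.06 -0.03  0.12]
```

```bash
python3 -m handwheel '[[-1,[0,0,-0.5],[0,0,0]],[-1,[0,0,-1],[0,0,0]]]'; python3 f.py
```

```text
time: 31.65
tcp_pos: [0.4446, -0.2248, 0.0498]
tool_rot: [0.168, 0.986, -0.0, 0.0]
ft_force: [0.5, 0.6, 0.3]
gripper_width: 0.008
31.95 [ 0.4445 -0.2248  0.0498] [-0.18  0.16  0.42]
```

```bash
python3 -m handwheel '[[-1,[0,0,-0.5],[0,0,0]],[-1,[0,0,-1],[0,0,0]]]'; python3 f.py
```

```text
time: 32.2
tcp_pos: [0.4445, -0.2248, 0.0488]
tool_rot: [0.168, 0.986, -0.0, -0.0]
ft_force: [0.2, 0.0, -0.1]
gripper_width: 0.005
32.5 [ 0.4445 -0.2248  0.0488] [ 0.09  0.05 -0.21]
```

```bash
python3 -m handwheel '[[-1,[0,0,-0.5],[0,0,0]],[-1,[0,0,-0.5],[0,0,0]]]'; python3 f.py
```

```text
time: 32.75
tcp_pos: [0.4444, -0.2248, 0.0482]
tool_rot: [0.168, 0.986, 0.0, -0.0]
ft_force: [0.4, 0.3, 0.5]
gripper_width: 0.003
33.05 [ 0.4445 -0.2248  0.0483] [-0.14  0.19  0.21]
```

```bash
python3 -m handwheel '[[-1,[0,0,-0.5],[0,0,0]],[-1,[0,0,-0.5],[0,0,0]]]'; python3 f.py
```

```text
time: 33.3
tcp_pos: [0.4446, -0.2249, 0.048]
tool_rot: [0.168, 0.986, -0.0, 0.0]
ft_force: [0.4, 1.1, 2.3]
gripper_width: 0.001
33.6 [ 0.4446 -0.2249  0.0479] [-0.34 -0.04  1.93]
```

Contact: 1.9 N at TCP z=0.0479 (key top at about 0.0482). Pressing in 0.5 mm steps.

```bash
python3 -m handwheel '[[-1,[0,0,-0.5],[0,0,0]],[-1,[0,0,-0.5],[0,0,0]]]'; python3 f.py
```

```text
time: 33.85
tcp_pos: [0.4446, -0.2249, 0.0474]
tool_rot: [0.168, 0.986, -0.0, 0.0]
ft_force: [-0.4, 0.6, 4.0]
gripper_width: 0.005
34.15 [ 0.4446 -0.2249  0.0474] [-0.62  0.06  2.92]
```

```bash
python3 -m handwheel '[[-1,[0,0,-0.5],[0,0,0]],[-1,[0,0,-0.5],[0,0,0]]]'; python3 f.py
```

```text
time: 34.4
tcp_pos: [0.4446, -0.2249, 0.0469]
tool_rot: [0.168, 0.986, -0.0, 0.0]
ft_force: [-1.6, 0.9, 3.5]
gripper_width: 0.009
34.7 [ 0.4446 -0.2249  0.0469] [-0.19  0.5   3.67]
```

```bash
python3 -m handwheel '[[-1,[0,0,-0.5],[0,0,0]],[-1,[0,0,-0.5],[0,0,0]]]'; python3 f.py
```

```text
time: 34.95
tcp_pos: [0.4446, -0.2249, 0.0464]
tool_rot: [0.168, 0.986, -0.0, 0.0]
ft_force: [-0.2, 1.0, 4.3]
gripper_width: 0.004
35.25 [ 0.4446 -0.2249  0.0464] [-0.42  0.33  4.23]
```

```bash
python3 -m handwheel '[[-1,[0,0,-0.5],[0,0,0]],[-1,[0,0,-0.5],[0,0,0]]]'; python3 f.py
```

```text
time: 35.5
tcp_pos: [0.4446, -0.2249, 0.0458]
tool_rot: [0.168, 0.986, -0.0, 0.0]
ft_force: [-0.4, 0.2, 5.6]
gripper_width: 0.003
35.8 [ 0.4446 -0.2249  0.0458] [-0.58  0.33  4.74]
```

```bash
python3 -m handwheel '[[-1,[0,0,-0.5],[0,0,0]],[-1,[0,0,-0.5],[0,0,0]]]'; python3 f.py
```

```text
time: 36.05
tcp_pos: [0.4446, -0.2248, 0.0453]
tool_rot: [0.168, 0.986, -0.0, 0.0]
ft_force: [0.7, 0.3, 6.4]
gripper_width: 0.004
36.35 [ 0.4446 -0.2249  0.0453] [-0.06 -0.12  4.81]
```

```bash
python3 -m handwheel '[[-1,[0,0,-0.5],[0,0,0]],[-1,[0,0,-0.5],[0,0,0]]]'; python3 f.py
```

```text
time: 36.6
tcp_pos: [0.4446, -0.2249, 0.0448]
tool_rot: [0.168, 0.986, -0.0, 0.0]
ft_force: [0.4, -0.9, 3.6]
gripper_width: 0.004
36.9 [ 0.4446 -0.2249  0.0448] [ 0.06 -0.06  3.62]
```

The force is dropping (4.8 → 3.6 N). One more half step to confirm the click, then release.

```bash
python3 -m handwheel '[[-1,[0,0,-0.5],[0,0,0]],[-1,[0,0,-0.5],[0,0,0]]]'; python3 f.py
```

```text
time: 37.15
tcp_pos: [0.4446, -0.2249, 0.0442]
tool_rot: [0.168, 0.986, -0.0, 0.0]
ft_force: [0.6, -0.6, 3.1]
gripper_width: 0.004
37.45 [ 0.4446 -0.2249  0.0443] [0.59 0.25 3.58]
```

```bash
python3 -m handwheel '[[-1,[0,0,2],[0,0,0]],[-1,[0,0,6],[0,0,0]],[-1,[0,0,20],[0,0,0]],[-1,[0,0,50],[0,0,0]],[-1,[0,0,90],[0,0,0]]]'; python3 -m handwheel '[[-1,[-10,10,30],[0,0,0]],[-1,[-20,40,50],[0,0,0]],[-1,[-20,80,50],[0,0,0]],[-1,[-20,120,50],[0,0,0]],[-1,[-20,120,50],[0,0,0]]]'
python3 - <<'E'
from h import *
s=snapshot("side");save(s,"s12",(230,80,420,230),4);t=snapshot("top");save(t,"t12",(270,130,420,300),3)
for r in pinpoint("tin",s)+pinpoint("tare_top",s)+pinpoint("tare_top",t): print(np.round(r["location"],4),round(r["conf"],2))
x=state();print(x["time"],x["tcp_pos"],x["ft_force"])
E
```

```text
time: 38.08
tcp_pos: [0.4434, -0.2239, 0.1346]
tool_rot: [0.168, 0.986, 0.001, -0.001]
ft_force: [0.3, -0.6, -0.4]
gripper_width: 0.004
time: 38.7
tcp_pos: [0.4241, -0.1028, 0.1846]
tool_rot: [0.166, 0.986, 0.0, -0.0]
ft_force: [0.6, 0.1, 0.4]
gripper_width: 0.008
[ 0.5565  0.0917 -0.0022] 0.75
[ 0.7073  0.1819 -0.0026] 0.71
[6.391e-01 1.036e-01 2.000e-04] 0.7
[ 0.5915 -0.2012  0.0716] 0.57
[ 0.4435 -0.2226  0.0691] 0.45
38.95 [ 0.4244698  -0.10565908  0.18436981] [1.12450301 0.2096871  0.87918723]
```

View pics/s12.png

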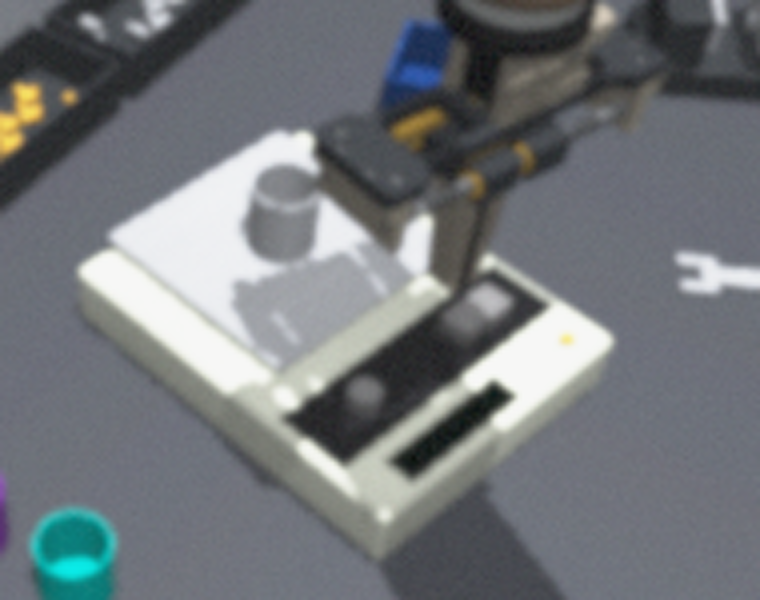

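View pics/t12.png

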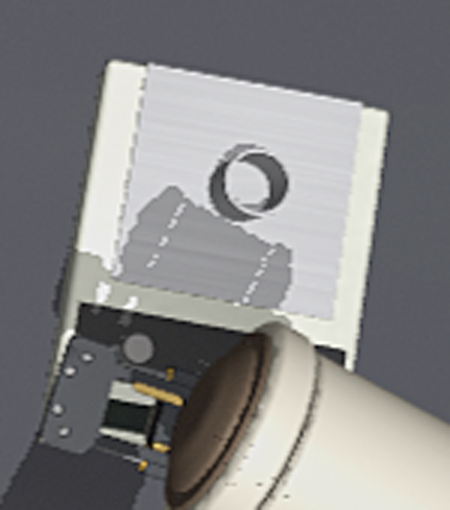

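The tin stands upright near the middle of the pan, at (283,215) in the side view and (248,182) in the top view. The tare key is back up at (488,300), the round key at (362,395) is untouched, and the gripper is clear of everything. Handing in.

```bash
python3 -c "
from h import *
print(sign_off())"
```

```text
the job is handed in; nothing more can be done
None
```

I stood the 55 mm steel tin upright near the middle of the pan, let go of it, then pressed the tare key until it clicked and let it come back up. I handed the job in at about 39 s of the 64 s allowed; it reports no verdict.

- **Tin:** I set it down with about 4 N. The last check put it at (0.592, -0.201) against a measured pan centre of about (0.594, -0.199). The side and top pictures show it standing.
- **Tare key:** The force rose to 4.8 N, then dropped to 3.6 N and stayed there (3.6 N) over one more half-millimetre step. I stopped at an estimated depth of 4 mm, well short of the 9.5 mm limit. The last side picture shows the key up again.
- **Round key:** I never went near it with the fingertips at key height.

**One disagreement:** the fingers touched the key at a TCP reading of z≈0.048 m, although its top is 0.072 m above the bench. With the gripper shut, the fingertips sit about 24 mm higher than the TCP reading implies. I therefore found the contact and the click by force, not by height.

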